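# Snap the powder tubs shut

## Task

Shut the two tubs of polishing powder before the wet work starts: their lids are only partly snapped on, so press each lid down over every one of its three snaps until all of them have clicked and the lid sits fully home all round. Press firmly but do not crush the lids, and leave the other things on the bench where they are.

Things in the scene. Friction and masses are not known exactly. Their poses are not given: they have to be found in the camera images.
- tub_tall: The taller, narrower of two white plastic tubs with grey press-on lids, 120 mm high without lid, 116 mm across. It stands on a 30 mm thick foam disc: it cannot slide or tip, but sinks softly under load (about 1.4 N per mm, at most 24 mm) and springs back. Origin: centre of its underside, 30 mm above the table unloaded; z up, x towards press pad 0.
- lid_tall: Its lid, 130 mm across; it can only rise and rock, not turn or come off. Origin: centre, at the tub's rim (120 mm above the tub's origin when home); z up. A snap under each of its 3 pads is home or 2 to 7 mm proud on its own; a proud one clicks over at 8 to 14 N on its pad (less if under 4 mm proud), then pulls itself home and stays; pressed less, it springs back. Over 55 N the lid buckles.
- tall_pad0 (a point): Centre of the top face of press pad 0 of that lid: a ribbed block, 28 mm radially by 30 mm, 4 mm above the lid's rim, 60 mm from its axis, at 0 degrees about z from the tub's x. Home: 130 mm above the tub's origin (160 mm above the table unloaded); proud: 2 to 7 mm higher.
- tall_pad1 (a point): Centre of the top face of press pad 1 of that lid: a ribbed block, 28 mm radially by 30 mm, 4 mm above the lid's rim, 60 mm from its axis, at 120 degrees about z from the tub's x. Home: 130 mm above the tub's origin (160 mm above the table unloaded); proud: 2 to 7 mm higher.
- tall_pad2 (a point): Centre of the top face of press pad 2 of that lid: a ribbed block, 28 mm radially by 30 mm, 4 mm above the lid's rim, 60 mm from its axis, at 240 degrees about z from the tub's x. Home: 130 mm above the tub's origin (160 mm above the table unloaded); proud: 2 to 7 mm higher.
- tub_wide: The lower, wider of two white plastic tubs with grey press-on lids, 85 mm high without lid, 156 mm across. It stands on a 30 mm thick foam disc: it cannot slide or tip, but sinks softly under load (about 1.7 N per mm, at most 24 mm) and springs back. Origin: centre of its underside, 30 mm above the table unloaded; z up, x towards press pad 0.
- lid_wide: Its lid, 170 mm across; it can only rise and rock, not turn or come off. Origin: centre, at the tub's rim (85 mm above the tub's origin when home); z up. A snap under each of its 3 pads is home or 2 to 7 mm proud on its own; a proud one clicks over at 8 to 14 N on its pad (less if under 4 mm proud), then pulls itself home and stays; pressed less, it springs back. Over 55 N the lid buckles.
- wide_pad0 (a point): Centre of the top face of press pad 0 of that lid: a ribbed block, 28 mm radially by 30 mm, 4 mm above the lid's rim, 80 mm from its axis, at 0 degrees about z from the tub's x. Home: 95 mm above the tub's origin (125 mm above the table unloaded); proud: 2 to 7 mm higher.
- wide_pad1 (a point): Centre of the top face of press pad 1 of that lid: a ribbed block, 28 mm radially by 30 mm, 4 mm above the lid's rim, 80 mm from its axis, at 120 degrees about z from the tub's x. Home: 95 mm above the tub's origin (125 mm above the table unloaded); proud: 2 to 7 mm higher.
- wide_pad2 (a point): Centre of the top face of press pad 2 of that lid: a ribbed block, 28 mm radially by 30 mm, 4 mm above the lid's rim, 80 mm from its axis, at 240 degrees about z from the tub's x. Home: 95 mm above the tub's origin (125 mm above the table unloaded); proud: 2 to 7 mm higher.
- wheel: Loose grey abrasive ring wheel lying flat, 80 mm across, 26 mm high, bore 22 mm; origin centre of its underside. A bystander, to be left where it is, like the five below.
- chisel: Loose steel stone chisel lying between the tubs, 180 mm long, 18 mm high; origin under its middle, x towards its edge.
- pad: Loose flat pale polishing pad, 100 mm across, 8 mm high; origin centre of its underside.
- spanner: Loose steel spanner lying flat, 170 mm long; origin under its middle, x along it.
- hardener: Loose white plastic bottle with black cap standing upright, 56 mm across, 150 mm high; origin centre of its underside.
- offcut: Loose black granite offcut, 110 x 75 x 20 mm, lying flat; origin centre of its underside.
Things that resemble listed ones, but are neither listed nor needed, are in the scene too. What is shaped like the part that bears tub_tall but turquoise is not meant.

How it is judged:
At the end, for the whole second after the job is handed in: All six press pads are home: each pad's top centre is less than 1.5 mm above its home height over its own tub (less than 131.5 mm above the origin of the tall tub, 96.5 mm above that of the wide tub), and both lids are at rest (slower than 20 mm/s) (z of each of tall_pad0, tall_pad1, tall_pad2 in the frame of tub_tall below 0.1315 m and z of each of wide_pad0, wide_pad1, wide_pad2 in the frame of tub_wide below 0.0965 m and linear speed of each of lid_tall, lid_wide below 0.02 m/s); the robot touches nothing.
It fails at once if a lid or tub is pressed with more than 55 N (contact force between any of the arm, the fingers and tub_tall above 55 N or contact force between any of the arm, the fingers and tub_wide above 55 N or contact force between any of the arm, the fingers and lid_tall above 55 N or contact force between any of the arm, the fingers and lid_wide above 55 N).
It fails at once if one of the six bystanders is moved by more than 30 mm or the bottle is tipped by more than 0.5 rad (distance of any of wheel, chisel, pad, spanner, hardener, offcut from where it was at the start of the episode above 0.03 m or angle between hardener's own z axis and vertical above 0.5 rad).
It also fails if it takes over 58 s, if anything falls off the work surface, if the arm or the gripper's body presses on something with over 40 N, if the wrist force passes 120 N, or if a joint passes its speed limit or range.

## Robot

A 7-joint arm with a two-finger parallel gripper is mounted at the origin on the work surface. World frame = base frame: x ahead of the robot, y to its left, z up, the work surface at z = 0. Lengths are in m, angles in rad, forces in N, time in s.
With the tool pointing down it reaches from about 0.4 to 0.85 m from the base axis. Payload 10.4 kg.
Tool frame: the origin (TCP) lies between the finger pads; the fingertips stand 22 mm ahead of it and the grasp point (between the pads) lies 3 mm ahead of it (r.nose_length is the distance from the TCP to the fingertips, in m); z points along the fingers, y is the line along which they close (so a half turn about z gives the same grasp; the last joint's range is limited). The gripper opens to 87 mm and grips with 3 to 60 N. Pads are 19 mm wide; open, the fingers measure 117 mm over their backs; the gripper's body (75 mm by 190 mm) begins 51 mm behind the grasp point.
Start: joints at [-1.278, 0.332, -0.065, 1.46, 0.022, 1.35, -0.088], TCP at [0.194, 0.594, 0.245] pointing down, gripper open.
Joint ranges: [-2.6, 2.6], [-0.5, 2.12], [-1.47, 1.34], [0.16, 2.42], [-1.27, 4.41], [0.06, 2.06], [-2.6, 2.6]. Speed limits (rad/s): [2.22, 2.22, 2.79, 2.79, 3.14, 3.14, 3.14].

## Interface

Orientations are given as a unit quaternion [x, y, z, w].
In Python, from bench import readout, cams, r gives the robot as it stands. The module is installed in compiled form; this text tells all that it offers.
- The arm moves only by the tool step_arm, never from a script. Its argument "deltas" is a list that holds one entry, the list of rows, each a list of 7 numbers: the turn, a rotation vector about the tool's x, y, z in rad, then the shift along the tool's x, y, z in m, then the opening in per cent of the stroke, from 0 (shut) to 100 (fully open). A call has 1 to 20 rows; each row is the pose to reach, as a shift and turn from the pose commanded when the call began, along the tool's axes at that moment; what a row does not reach only later rows make up. A row lasts 1/8 s, in which the tool goes at most 62.5 mm and 10.7 degrees, less where a joint would pass 70% of its speed; a pose out of reach is approached as far as the arm can. A call with a gripper value outside its range is refused whole. The fingers move at their own pace and stop on an object; "squeeze" is the grip in N (left out, the last holds). Time passes only in rows, so rows that repeat a pose let the fingers close. It gives the time, the measured TCP pose, the force, the opening and the grip force at its end, in the units of the state.
- readout.read_state(): the state, without advancing time (a new reading comes with each control period).
- cams.camera(name): name is "scene" or "top" or "wrist"; returns a dict with "img" (480x640x3 uint8, red, green, blue), "fx", "fy", "cx", "cy" (pixels), "origin" and "rotation" of the camera in the world; the wrist camera has in their place "T_tool_cam" (4x4, takes a point from camera to tool coordinates, whose origin is the TCP and whose axes are the flange's). Camera axes: x right, y up, looking along -z (the intrinsics and any distortion apply to the point x, -y, -z); pixel columns grow to the right and rows downward; lengths in m; the calibration is good to about 2 mm. A picture is of the moment at which its call begins: read the wrist's pose just before it. There is no depth.
- r.close_job(): hands the job in; it is judged then, once.
The state is a dict: "time": time; "joint_positions": joint angles; "joint_vel": joint speeds; "joint_torque": joint torques, N m; "ee_pos": TCP position; "eef_rot": TCP orientation; "ft_force": force on the tool from outside, world axes, zero at the start; "torque": the same for the moment, N m; "width": finger opening in m; "grip_force": force on a finger pad.
Only numpy, scipy, OpenCV 4.12 (cv2) and the standard library are available. Lean on these libraries where they do the work, as an engineer would, in place of code of your own. Each camera call takes 0.05 s, during which the arm holds its last target. There are 200 camera calls.

## Working session

There is one attempt and no reset: what is moved stays moved. The work goes in short steps, Python scripts to look and compute and a tool call to move; the robot and the scene stay as the last step left them, time stands still between calls to the robot, and variables do not carry over. Pictures are saved under pics/ and viewed, at most 10 in all, crops included, and the job is handed in when it is done.

Besides the shell and the picture viewer there is one more tool, called by a JSON object that holds its "method" and its "body", one argument or row to a line. step_arm: Moves the arm, as the interface text tells. Its arguments: {"type":"object","properties":{"deltas":{"type":"array"},"squeeze":{"type":"number"}},"required":["deltas"]}

```bash
mkdir -p pics
python3 - <<'E'
from bench import readout,cams,r
import cv2,numpy as np
for n in ("scene","top"):
    c=cams.camera(n); cv2.imwrite(f"pics/{n}0.png",c["img"][:,:,::-1])
    print(n,{k:(np.round(v,4).tolist() if hasattr(v,'__len__') else v) for k,v in c.items() if k!="img"})
s=readout.read_state();print(s,r.nose_length)
E
```

```text
scene {'fx': 512.6490786103888, 'fy': 512.6490786103888, 'cx': 317.7221303634803, 'cy': 240.2249015138041, 'origin': [1.0395, 0.1667, 0.9903], 'rotation': [0.1643, 0.2593, 0.7926, 0.5268]}
top {'fx': 445.9538889248965, 'fy': 445.9538889248965, 'cx': 322.4326722932855, 'cy': 238.63071518018913, 'origin': [0.3403, -0.09, 1.0447], 'rotation': [0.0411, -0.0689, -0.7032, 0.7064]}
{'time': 0.1, 'joint_positions': array([-1.27756574,  0.33279546, -0.06470738,  1.46083407,  0.02161679,
        1.34991717, -0.08848615]), 'joint_vel': array([ 1.41446076e-04, -2.98384015e-03,  3.00714064e-04, -1.22400296e-03,
       -1.52892277e-04,  6.98772639e-06,  1.56526377e-03]), 'joint_torque': array([ 6.12784079e-04, -6.24540424e+01,  2.41277518e-02, -3.90717065e+01,
       -6.15794957e-02,  3.65407777e-02,  5.77445667e-05]), 'ee_pos': array([0.1940342 , 0.59378677, 0.24385287]), 'eef_rot': array([ 1.57238399e-01,  9.87560474e-01, -6.25749812e-04, -6.36885667e-05]), 'ft_force': array([-0.16323256, -0.66517214,  0.10847674]), 'torque': array([-0.0289537 , -0.00255553, -0.00534434]), 'grip_force': 0.0, 'width': 0.0871827979627655} 0.022
```

View pics/scene0.png

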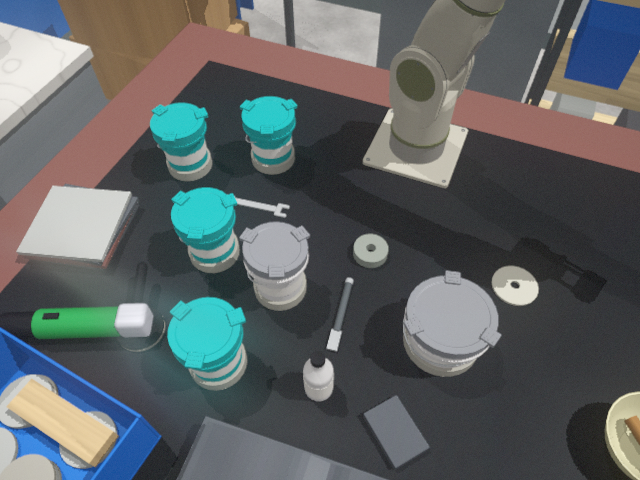

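View pics/top0.png

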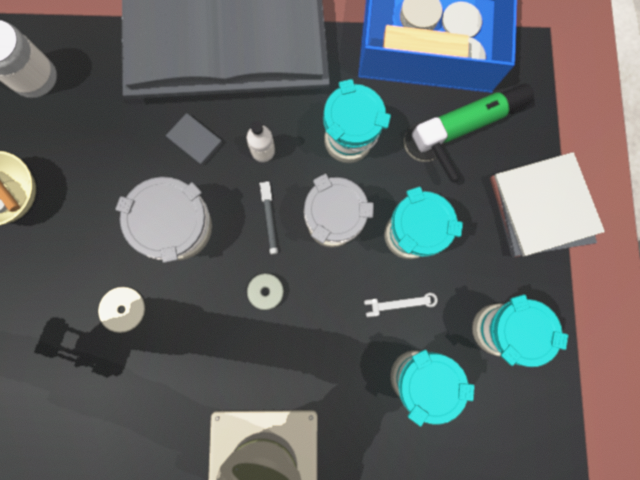

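The candidates for tub_tall are the grey lid at top (336,211) / scene (277,250), and four turquoise lids at top (355,115), (424,222), (527,332) and (433,388), which are decoys. tub_wide is the only wide grey one, at top (165,218) / scene (451,315). I'll choose the two grey ones and check them in a close crop.

Run:
```python
import cv2,numpy as np
t=cv2.imread("pics/top0.png");s=cv2.imread("pics/scene0.png")
f=lambda im,x,y,w,h,k:cv2.resize(im[y:y+h,x:x+w],None,fx=k,fy=k,interpolation=cv2.INTER_CUBIC)
cv2.imwrite("pics/c1.png",np.hstack([f(t,110,170,100,100,4),f(t,290,165,100,100,4)]))
cv2.imwrite("pics/c2.png",np.hstack([f(s,400,265,100,115,4),f(s,235,215,100,115,4)]))
```

```text
(no output)
```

View pics/c1.png

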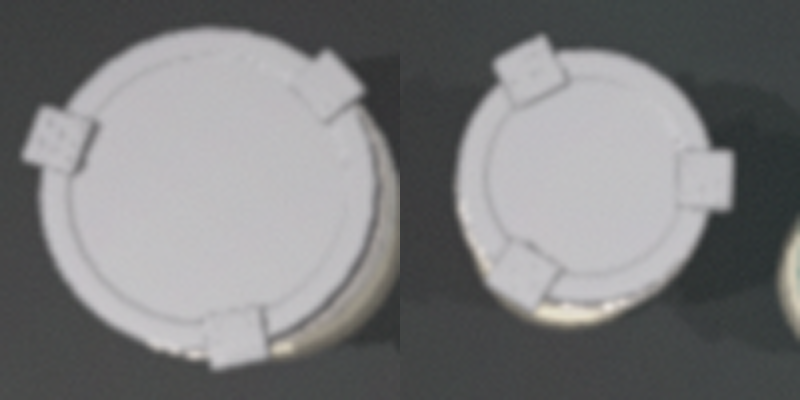

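View pics/c2.png

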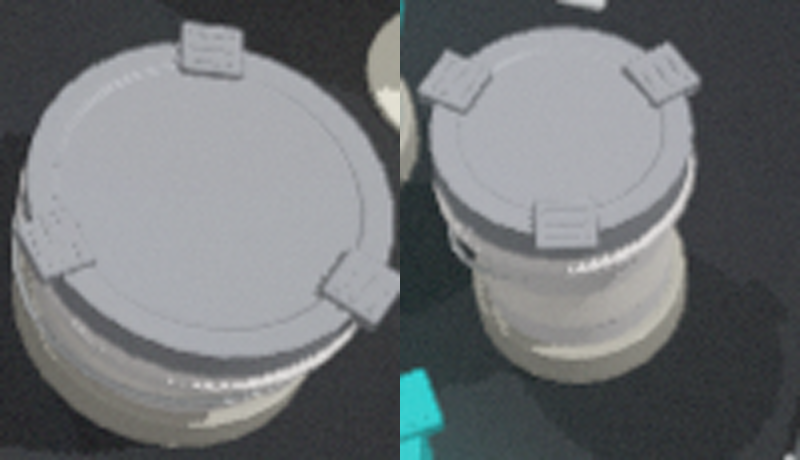

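Crop c1 (top): wide pads at (61,139), (329,87), (236,336); tall pads at (532,71), (705,180), (525,274). Crop c2 (scene) shows the same pads: wide (365,288), (57,242), (211,50), tall (566,225), (457,81), (663,74). Both chosen tubs are grey, on cream discs. Next I triangulate.

```bash
cat > h.py <<'E'
import numpy as np
from scipy.spatial.transform import Rotation as R
def ray(c,u,v):
    d=np.array([(u-c["cx"])/c["fx"],-(v-c["cy"])/c["fy"],-1]); d=R.from_quat(c["rotation"]).apply(d)
    return np.array(c["origin"]),d/np.linalg.norm(d)
def tri(rs):
    A=sum(np.eye(3)-np.outer(d,d) for o,d in rs); b=sum((np.eye(3)-np.outer(d,d))@o for o,d in rs)
    p=np.linalg.solve(A,b); return p,[np.linalg.norm(np.cross(p-o,d)) for o,d in rs]
def atz(rr,z):
    o,d=rr; return o+d*(z-o[2])/d[2]
E
python3 - <<'E'
from h import *
from bench import cams
T=cams.camera("top");S=cams.camera("scene")
print(R.from_quat(T["rotation"]).as_matrix().round(2).tolist())
for name,h,rad,pts in (("wide",.125,.08,[((61,139),(365,288)),((329,87),(57,242)),((236,336),(211,50))]),
                   ("tall",.16,.06,[((132,71),(166,225)),((305,180),(57,81)),((125,274),(263,74))])):
    tx,ty,sx,sy=(110,170,400,265) if name=="wide" else (290,165,235,215)
    P=[]
    for a,b in pts:
        rt=ray(T,tx+a[0]/4,ty+a[1]/4);rs=ray(S,sx+b[0]/4,sy+b[1]/4)
        p,e=tri([rt,rs]);P.append(p)
        print(name,p.round(4),np.round(e,4),"at z:",atz(rt,h+.003).round(4),atz(rs,h+.003).round(4))
    P=np.array(P);c=P.mean(0);print("centre",c.round(4),"radii",np.linalg.norm((P-c)[:,:2],axis=1).round(4),"az",np.degrees(np.arctan2(*(P-c)[:,1::-1].T)).round(1))
for n,u,v,h in (("bottle",260,132,.15),("wheel",265,292,.026),("offcut",193,138,.02)):print(n,atz(ray(T,u,v),h).round(3))
E
```

```text
[[0.0, 0.99, -0.16], [-1.0, 0.01, 0.04], [0.04, 0.15, 0.99]]
wide [0.5518 0.2868 0.1263] [0.0034 0.0034] at z: [0.5522 0.2827 0.128 ] [0.5512 0.2898 0.128 ]
wide [0.5818 0.1512 0.1235] [0.0034 0.0034] at z: [0.5816 0.1468 0.128 ] [0.5828 0.1544 0.128 ]
wide [0.4503 0.1921 0.121 ] [0.0022 0.0022] at z: [0.4501 0.1877 0.128 ] [0.454  0.1939 0.128 ]
centre [0.528  0.21   0.1236] radii [0.0804 0.0797 0.0797] az [  72.8  -47.6 -167. ]
tall [ 0.5934 -0.1229  0.1628] [0.0029 0.0029] at z: [ 0.5944 -0.1256  0.163 ] [ 0.5927 -0.12    0.163 ]
tall [ 0.5373 -0.2108  0.1628] [0.003 0.003] at z: [ 0.5384 -0.2136  0.163 ] [ 0.5367 -0.2076  0.163 ]
tall [ 0.4893 -0.1194  0.1557] [0.0032 0.0032] at z: [ 0.4893 -0.1222  0.163 ] [ 0.4932 -0.1138  0.163 ]
centre [ 0.54   -0.151   0.1605] radii [0.0604 0.0598 0.0597] az [ 27.8 -92.6 148.1]
bottle [0.707 0.006 0.15 ]
wheel [ 0.377 -0.     0.026]
offcut [0.742 0.179 0.02 ]
```

{"method": "step_arm", "body": {
  "deltas": [
    [[0, 0, -0.316, -0.4355, -0.179, 0.049, 0], [0, 0, -0.316, -0.4355, -0.179, 0.049, 0], [0, 0, -0.316, -0.4355, -0.179, 0.049, 0], [0, 0, -0.316, -0.4355, -0.179, 0.049, 0], [0, 0, -0.316, -0.4355, -0.179, 0.049, 0], [0, 0, -0.316, -0.4355, -0.179, 0.049, 0], [0, 0, -0.316, -0.4355, -0.179, 0.049, 0], [0, 0, -0.316, -0.4355, -0.179, 0.049, 0], [0, 0, -0.316, -0.4355, -0.179, 0.049, 0], [0, 0, -0.316, -0.4355, -0.179, 0.049, 0], [0, 0, -0.316, -0.4355, -0.179, 0.049, 0], [0, 0, -0.316, -0.4355, -0.179, 0.049, 0]]
  ]
}}

```text
time: 1.7
ee_pos: [0.5518, 0.2897, 0.1957]
eef_rot: [-0.001, 1.0, 0.0, 0.0]
ft_force: [0.2, -0.6, -0.5]
width: 0.0007
grip_force: 0.0
```

{"method": "step_arm", "body": {
  "deltas": [
    [[0, 0, 0, 0, 0, 0.018, 0], [0, 0, 0, 0, 0, 0.034, 0], [0, 0, 0, 0, 0, 0.039, 0], [0, 0, 0, 0, 0, 0.043, 0], [0, 0, 0, 0, 0, 0.047, 0], [0, 0, 0, 0, 0, 0.05, 0], [0, 0, 0, 0, 0, 0.053, 0], [0, 0, 0, 0, 0, 0.056, 0], [0, 0, 0, 0, 0, 0.059, 0], [0, 0, 0, 0, 0, 0.059, 0]]
  ]
}}

```text
time: 2.95
ee_pos: [0.5529, 0.2895, 0.1385]
eef_rot: [-0.0, 1.0, 0.001, 0.001]
ft_force: [-6.3, -1.7, 14.3]
width: 0.0004
grip_force: 6.9
```

{"method": "step_arm", "body": {
  "deltas": [
    [[0, 0, 0, 0, 0, 0.003, 0], [0, 0, 0, 0, 0, 0.005, 0], [0, 0, 0, 0, 0, 0.005, 0]]
  ]
}}

```text
time: 3.32
ee_pos: [0.5529, 0.2895, 0.1343]
eef_rot: [-0.0, 1.0, 0.001, 0.001]
ft_force: [-8.1, -3.0, 20.4]
width: 0.0009
grip_force: 10.2
```

{"method": "step_arm", "body": {
  "deltas": [
    [[0, 0, 0, 0, 0, -0.02, 0], [0, 0, 0, 0, 0, -0.05, 0], [0, 0, 0, -0.014, -0.062, -0.05, 0], [0, 0, 0, -0.028, -0.122, -0.05, 0], [0, 0, 0, -0.031, -0.139, -0.05, 0], [0, 0, 0, -0.031, -0.139, -0.05, 0], [0, 0, 0, -0.031, -0.139, -0.05, 0]]
  ]
}}

```text
time: 4.2
ee_pos: [0.5831, 0.1521, 0.1815]
eef_rot: [-0.001, 1.0, 0.001, -0.0]
ft_force: [0.2, 0.6, -0.0]
width: 0.0004
grip_force: 0.0
```

{"method": "step_arm", "body": {
  "deltas": [
    [[0, 0, 0, 0, -0.002, 0.018, 0], [0, 0, 0, 0, -0.002, 0.025, 0], [0, 0, 0, 0, -0.002, 0.029, 0], [0, 0, 0, 0, -0.002, 0.033, 0], [0, 0, 0, 0, -0.002, 0.037, 0], [0, 0, 0, 0, -0.002, 0.04, 0], [0, 0, 0, 0, -0.002, 0.043, 0], [0, 0, 0, 0, -0.002, 0.046, 0], [0, 0, 0, 0, -0.002, 0.049, 0], [0, 0, 0, 0, -0.002, 0.049, 0]]
  ]
}}

```text
time: 5.45
ee_pos: [0.5841, 0.1479, 0.1348]
eef_rot: [-0.0, 1.0, 0.001, 0.001]
ft_force: [-7.1, -1.6, 20.2]
width: 0.0004
grip_force: 9.7
```

{"method": "step_arm", "body": {
  "deltas": [
    [[0, 0, 0, 0, 0, -0.02, 0], [0, 0, 0, 0, 0, -0.049, 0], [0, 0, 0, 0.056, 0.018, -0.049, 0], [0, 0, 0, 0.112, 0.035, -0.049, 0], [0, 0, 0, 0.136, 0.043, -0.049, 0], [0, 0, 0, 0.136, 0.043, -0.049, 0], [0, 0, 0, 0.136, 0.043, -0.049, 0]]
  ]
}}

```text
time: 6.32
ee_pos: [0.4483, 0.1904, 0.1818]
eef_rot: [0.0, 1.0, 0.0, 0.0]
ft_force: [0.2, 0.1, 0.3]
width: 0.0004
grip_force: 0.0
```

{"method": "step_arm", "body": {
  "deltas": [
    [[0, 0, 0, 0, 0, 0.018, 0], [0, 0, 0, 0, 0, 0.025, 0], [0, 0, 0, 0, 0, 0.029, 0], [0, 0, 0, 0, 0, 0.033, 0], [0, 0, 0, 0, 0, 0.037, 0], [0, 0, 0, 0, 0, 0.04, 0], [0, 0, 0, 0, 0, 0.043, 0], [0, 0, 0, 0, 0, 0.046, 0], [0, 0, 0, 0, 0, 0.049, 0], [0, 0, 0, 0, 0, 0.049, 0]]
  ]
}}

```text
time: 7.58
ee_pos: [0.4479, 0.1909, 0.1343]
eef_rot: [-0.0, 1.0, 0.001, 0.0]
ft_force: [-8.0, -3.6, 20.2]
width: 0.0004
grip_force: 10.1
```

{"method": "step_arm", "body": {
  "deltas": [
    [[0, 0, 0, 0, 0, -0.03, 0], [0, 0, 0, 0, 0, -0.088, 0], [0, 0, 0, -0.04, -0.309, -0.088, 0], [0, 0, 0, -0.04, -0.309, -0.088, 0], [0, 0, 0, -0.04, -0.309, -0.088, 0], [0, 0, 0, -0.04, -0.309, -0.088, 0], [0, 0, 0, -0.04, -0.309, -0.088, 0], [0, 0, 0, -0.04, -0.309, -0.088, 0], [0, 0, 0, -0.04, -0.309, -0.088, 0], [0, 0, 0, -0.04, -0.309, -0.088, 0], [0, 0, 0, -0.04, -0.309, -0.088, 0]]
  ]
}}

```text
time: 8.95
ee_pos: [0.4876, -0.1172, 0.2205]
eef_rot: [-0.001, 1.0, 0.0, -0.0]
ft_force: [0.1, 0.3, 0.3]
width: 0.0005
grip_force: 0.0
```

{"method": "step_arm", "body": {
  "deltas": [
    [[0, 0, 0, 0, 0, 0.018, 0], [0, 0, 0, 0, 0, 0.027, 0], [0, 0, 0, 0, 0, 0.031, 0], [0, 0, 0, 0, 0, 0.035, 0], [0, 0, 0, 0, 0, 0.039, 0], [0, 0, 0, 0, 0, 0.043, 0], [0, 0, 0, 0, 0, 0.046, 0], [0, 0, 0, 0, 0, 0.049, 0], [0, 0, 0, 0, 0, 0.052, 0], [0, 0, 0, 0, 0, 0.054, 0], [0, 0, 0, 0, 0, 0.054, 0]]
  ]
}}

```text
time: 10.32
ee_pos: [0.488, -0.1183, 0.1681]
eef_rot: [-0.0, 1.0, 0.0, 0.001]
ft_force: [-7.5, 2.1, 18.7]
width: 0.0003
grip_force: 9.5
```

{"method": "step_arm", "body": {
  "deltas": [
    [[0, 0, 0, 0, 0, -0.02, 0], [0, 0, 0, 0, 0, -0.044, 0], [0, 0, 0, -0.054, -0.002, -0.044, 0], [0, 0, 0, -0.107, -0.004, -0.044, 0], [0, 0, 0, -0.107, -0.004, -0.044, 0], [0, 0, 0, -0.107, -0.004, -0.044, 0]]
  ]
}}

```text
time: 11.08
ee_pos: [0.5941, -0.1227, 0.21]
eef_rot: [0.0, 1.0, -0.0, -0.001]
ft_force: [0.3, -0.8, -0.4]
width: 0.0003
grip_force: 0.0
```

{"method": "step_arm", "body": {
  "deltas": [
    [[0, 0, 0, 0, 0, 0.012, 0], [0, 0, 0, 0, 0, 0.017, 0], [0, 0, 0, 0, 0, 0.021, 0], [0, 0, 0, 0, 0, 0.025, 0], [0, 0, 0, 0, 0, 0.029, 0], [0, 0, 0, 0, 0, 0.033, 0], [0, 0, 0, 0, 0, 0.036, 0], [0, 0, 0, 0, 0, 0.039, 0], [0, 0, 0, 0, 0, 0.042, 0], [0, 0, 0, 0, 0, 0.044, 0], [0, 0, 0, 0, 0, 0.044, 0]]
  ]
}}

```text
time: 12.45
ee_pos: [0.5956, -0.122, 0.1688]
eef_rot: [-0.0, 1.0, 0.0, 0.002]
ft_force: [-3.5, 3.5, 18.1]
width: 0.0008
grip_force: 9.0
```

{"method": "step_arm", "body": {
  "deltas": [
    [[0, 0, 0, 0, 0, -0.02, 0], [0, 0, 0, 0, 0, -0.044, 0], [0, 0, 0, 0.029, -0.045, -0.044, 0], [0, 0, 0, 0.058, -0.091, -0.044, 0], [0, 0, 0, 0.058, -0.091, -0.044, 0], [0, 0, 0, 0.058, -0.091, -0.044, 0]]
  ]
}}

```text
time: 13.2
ee_pos: [0.5368, -0.2129, 0.2105]
eef_rot: [-0.0, 1.0, 0.0, 0.0]
ft_force: [1.0, 0.6, 0.7]
width: 0.0007
grip_force: 0.0
```

{"method": "step_arm", "body": {
  "deltas": [
    [[0, 0, 0, 0, 0, 0.012, 0], [0, 0, 0, 0, 0, 0.017, 0], [0, 0, 0, 0, 0, 0.021, 0], [0, 0, 0, 0, 0, 0.025, 0], [0, 0, 0, 0, 0, 0.029, 0], [0, 0, 0, 0, 0, 0.033, 0], [0, 0, 0, 0, 0, 0.036, 0], [0, 0, 0, 0, 0, 0.039, 0], [0, 0, 0, 0, 0, 0.042, 0], [0, 0, 0, 0, 0, 0.044, 0], [0, 0, 0, 0, 0, 0.044, 0]]
  ]
}}

```text
time: 14.58
ee_pos: [0.5369, -0.2142, 0.1684]
eef_rot: [0.0, 1.0, -0.0, 0.001]
ft_force: [-7.8, -0.5, 18.6]
width: 0.0002
grip_force: 9.1
```

{"method": "step_arm", "body": {
  "deltas": [
    [[0, 0, 0, 0, 0, -0.03, 0], [0, 0, 0, 0, 0, -0.09, 0], [0, 0, 0, 0, 0.06, -0.12, 0], [0, 0, 0, 0.02, 0.3, -0.12, 0], [0, 0, 0, 0.02, 0.3, -0.12, 0], [0, 0, 0, 0.02, 0.3, -0.12, 0], [0, 0, 0, 0.02, 0.3, -0.12, 0], [0, 0, 0, 0.3, 0.76, -0.12, 0], [0, 0, 0, 0.3, 0.76, -0.12, 0], [0, 0, 0, 0.3, 0.76, -0.12, 0], [0, 0, 0, 0.3, 0.76, -0.12, 0], [0, 0, 0, 0.3, 0.76, -0.12, 0], [0, 0, 0, 0.3, 0.76, -0.12, 0], [0, 0, 0, 0.3, 0.76, -0.12, 0], [0, 0, 0, 0.3, 0.76, -0.12, 0], [0, 0, 0, 0.3, 0.76, -0.12, 0], [0, 0, 0, 0.3, 0.76, -0.12, 0], [0, 0, 0, 0.3, 0.76, -0.12, 0], [0, 0, 0, 0.3, 0.76, -0.12, 0]]
  ]
}}

```text
time: 16.95
ee_pos: [0.2377, 0.5458, 0.2868]
eef_rot: [0.001, 1.0, 0.0, 0.0]
ft_force: [0.3, 0.1, -0.4]
width: 0.0004
grip_force: 0.0
```

Run:
```python
from bench import readout,cams
import cv2,numpy as np
s=cams.camera("scene")["img"][:,:,::-1].copy();o=cv2.imread("pics/scene0.png")
f=lambda im,x,y,w,h,k:cv2.resize(im[y:y+h,x:x+w],None,fx=k,fy=k,interpolation=cv2.INTER_CUBIC)
g=lambda s:np.hstack([f(s,395,265,120,90,3),f(s,225,215,120,90,3)])
cv2.imwrite("pics/cmp.png",np.vstack([g(o),g(s)])); cv2.imwrite("pics/scene1.png",s)
print(readout.read_state()["ee_pos"],readout.read_state()["time"])
```

```text
[0.23756311 0.54584869 0.28683727] 17.0
```

View pics/cmp.png

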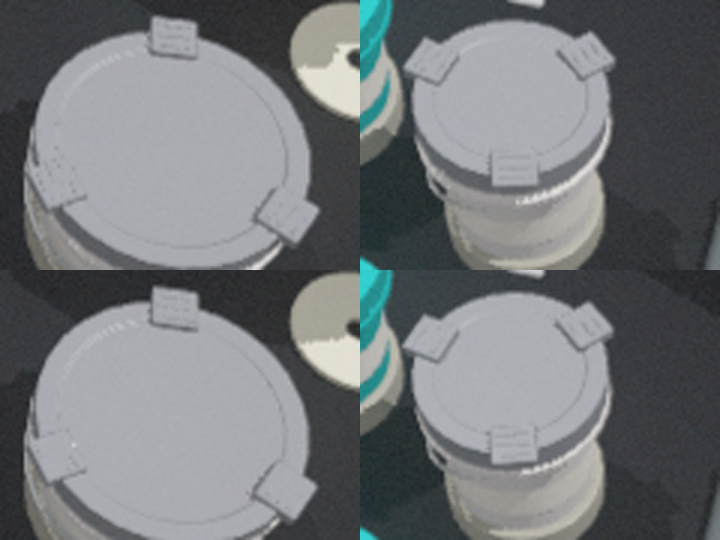

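View pics/scene1.png

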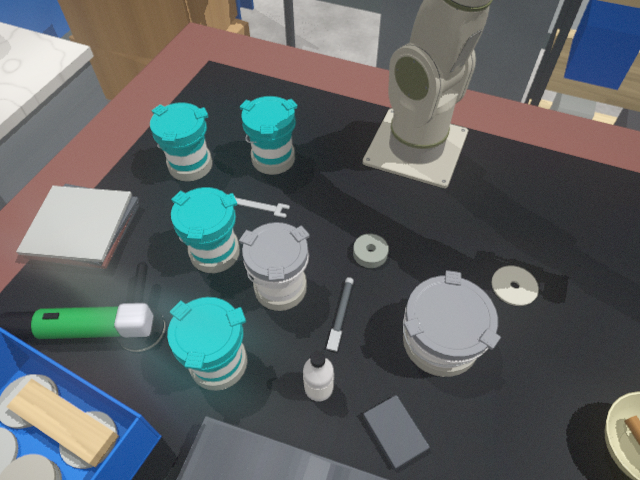

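The comparison shows every lid sitting level, with all pads lower or unchanged: wide at scene (453,277), (415,325), (489,340) and tall at (249,235), (300,233), (276,272). The bystanders are where they were. The loaded tip heights (wide 112.3–112.8 mm at about 20 N, tall 146.1–146.8 mm at about 18.5 N) fit the foam sink alone, so all six pads read as home.

```bash
python3 -c "
from bench import r
print(r.close_job())"
```

```text
the job is handed in; nothing more can be done
None
```

I pressed all six pads with 18–20 N (limit 55 N) and both lids read as fully home; the bystanders look unmoved in the final picture, and I handed the job in at about 17 s with no verdict returned.

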